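Centre a machined flange on the gauging pedestal and snug it with the sliding jaw

ROBOT

A 6-joint arm with a two-finger parallel gripper is mounted at the origin on the work surface. World frame = base frame: x ahead of the robot, y to its left, z up, the work surface at z = 0. Lengths are in m, angles in degrees, forces in N, time in s.
With the tool pointing down it reaches from about 0.3 to 0.875 m from the base axis. Payload 6.4 kg.
Tool frame: the origin (TCP) lies at the very end of the fingers, on their centre line; the grasp point (between the pads) lies 19 mm behind it; z points along the fingers, y is the direction in which the jaws open and shut (so a half turn about z gives the same grasp; the last joint's range is limited). The gripper opens to 85 mm and grips with 20 to 120 N. Pads are 22 mm wide; open, the fingers measure 114 mm over their backs; the gripper's body (76 mm by 85 mm) begins 54 mm behind the grasp point. The pads swing forward as they close: fully open they stand 13 mm farther back than shut.
Start: joints at [-87.68, 10.359, 92.074, -0, 77.567, -11.82], TCP at [0.14, -0.558, 0.231] pointing down, gripper open.
Joint ranges: [-171.53, 171.53], [-51.25, 118.39], [17.06, 147.69], [-65.23, 245.23], [0, 150.52], [-178.68, 178.68]. Speed limits (degrees/s): [147.25, 147.25, 172.46, 180, 180, 180].

INTERFACE

Orientations are given as [roll, pitch, yaw] about the fixed x, y, z axes, in that order (R = Rz(yaw) Ry(pitch) Rx(roll)).
In Python, from cell import get_obs, viewer, workorder gives the robot as it stands. The module is installed in compiled form; this text tells all that it offers.
- The arm moves only by the tool step_arm, never from a script. Its argument "plan" is a list of rows, each an object of numbers: "claw": the opening, from -1 (shut) to 1 (fully open), so that 0 is half open; "tx", "ty", "tz": the shift along the tool's x, y, z scaled (see below); "wx", "wy", "wz": the turn, a rotation vector about the tool's x, y, z scaled (see below). In form: [{"claw": .., "tx": .., "ty": .., "tz": .., "wx": .., "wy": .., "wz": ..}, ...]. A call has 1 to 5 rows; each row shifts and turns the pose as measured when the row begins, along the tool's axes as they then stand; what a row does not reach is not made up. The controller multiplies each number of a shift by 10 cm and each number of a turn by 360 degrees. A row lasts 1/8 s, in which the tool goes at most 62.5 mm and 10.7 degrees, less where a joint would pass 70% of its speed; a pose out of reach is approached as far as the arm can. A call with a number of a shift or a turn outside -1 to 1 is refused whole. A call with a gripper value outside its range is refused whole. The fingers move at their own pace and stop on an object; "squeeze" is the grip in N (left out, the last holds). Time passes only in rows, so rows that do not move let the fingers close. It gives the time, the measured TCP pose, the force and the opening at its end, in the units of the state.
- get_obs(): the state, without advancing time (a new reading comes with each control period).
- viewer.get_image(name): name is "scene" or "top" or "wrist"; returns the picture (384x512x3 uint8, blue, green, red); there is no depth.
- viewer.calibration(name): a dict with "fx", "fy", "cx", "cy" (pixels), "D" ([k1, k2, p1, p2, k3] as OpenCV has them; the pictures are not rectified), "R" (3x3) and "t" (3): a world point X has camera coordinates R X + t. Camera axes: x right, y down, z forward; pixel columns grow to the right and rows downward; lengths in m; the calibration is good to about 2 mm. A picture is of the moment at which its call begins: read the wrist's pose just before it. calibration takes no time and is no camera call; for the wrist camera it gives the pose at the moment of the call.
- workorder.job_done(): hands the job in, once; it reports no verdict.
The state is a dict: "time": time; "qpos": joint angles; "qvel": joint speeds; "effort": joint torques, N m; "ee_pos": TCP position; "ee_rot": TCP orientation; "ft_force": force on the tool from outside, world axes, zero at the start; "moment": the same for the moment, N m; "gripper_width": finger opening in m.
Only numpy, scipy, OpenCV 4.12 (cv2) and the standard library are available. Lean on these libraries where they do the work, as an engineer would, in place of code of your own. Each camera call takes 0.05 s, during which the arm holds its last target.

TASK

Set the aluminium flange flat and gently on the round pedestal of the green centring nest, in front of the blue V stop, and let go of it. Then push the sliding jaw by its red tab so that it slides the flange home into the V and squeezes it there for a moment with about 10 N (the edge is finished: never more than 15 N on it), which centres the flange with no edge over the pedestal. Leave the jaw closed, take the hand away, and leave everything else on the bench where it is.

Things in the scene. Friction and masses are not known exactly. Their poses are not given: they have to be found in the camera images.
- flange_center (a point): centre (half-way up, 29.5 mm above its underside) of the loose aluminium flange, 0.3 to 0.6 kg: a disc 90 mm across and 14 mm thick with a round hub on top, 34 mm across and 45 mm tall (59 mm tall in all); it stands upright on the bench, hub up (z up), and is best gripped by the upper half of the hub. Its disc is ground and oiled: friction about 0.18 against the nest's parts
- nest: the fixed centring nest on the bench; origin on the bench under the centre of the pedestal, x points from the jaw to the V stop (the direction in which the jaw closes), z up. Green base plate 130 mm wide, from x -205 to +100 mm, 12 mm thick; dark slide bed 50 mm wide, from x -200 to -90 mm, its top 43 mm above the bench
- pedestal: the origin is the centre of the top face of the round steel pedestal, 96 mm across, 45 mm above the bench; axes as the nest
- vstop: blue fixed V stop at the far (+x) end of the nest; origin and axes as the nest. Its two upright faces, 80 degrees between them and opening towards -x, reach from 47 to 61 mm above the bench; a 90 mm disc touching both has its centre exactly on the pedestal's centre. Behind them is a block out to x = 84 mm, 62 mm high
- jaw (a joint): travel in m of the steel jaw along the nest's +x (0 = fully open, at most 0.056); starts at 0 to 0.012. It slides with about 4 N of friction (and 6 N s/m) and stays where it is left, so the squeeze on the flange is the push on the tab less 4 N. The face of its nose is at x = -93 mm + travel + nose setting (see jaw_tab): it meets a flange home in the V at a travel of 0.034 to 0.048, found by feel
- jaw_tab (a point): middle of the thickness and width of the jaw's upright red tab, 105 mm above the bench; tab 12 mm thick along x, 34 mm wide along y, 59 to 121 mm above the bench; axes as the nest. The jaw's dark nose, 40 mm wide, 47 to 59 mm above the bench, sits on a brass screw left out by an unknown 0 to 14 mm (it does not slip): its flat face is 60 mm + that setting ahead of this point
- oil_can: red metal can, 68 mm across, 120 mm tall, standing; origin under its centre; bystander
- steel_ring: flat dark steel ring, 84 mm outside, 52 mm bore, 16 mm thick; origin under its centre; bystander
- bushing: small brass bushing, 34 mm outside, 40 mm tall; bystander
- wrench: steel spanner lying on the bench; bystander
- hammer: hammer lying on the bench; bystander
- brush: bench brush lying on the bench; bystander
- grease_jar: yellow jar with black cap, 64 mm across, 75 mm tall; bystander
Not all that is in view belongs to the job. Leave any purple look-alike of the part that bears flange_center alone.

How it is judged:
By the outcome, as a careful person would: the job done as asked, in the order asked, and still so for the second after the job is handed in, with the robot touching nothing.
It also fails if it takes over 70 s, if anything falls off the work surface, if the arm or the gripper's body presses on something with over 40 N, if the wrist force passes 120 N, or if a joint passes its speed limit or range.

## Working session

There is one attempt and no reset: what is moved stays moved. The work goes in short steps, Python scripts to look and compute and a tool call to move; the robot and the scene stay as the last step left them, time stands still between calls to the robot, and variables do not carry over. Pictures are saved under pics/ and viewed, and the job is handed in when it is done.

Besides the shell and the picture viewer there is one more tool, called as a command line: name --argument value ..., lists and objects as JSON in quotes. step_arm: Moves the arm, as the interface text tells. Its arguments: {"type":"object","properties":{"plan":{"type":"array","items":{"type":"object","properties":{"claw":{"type":"number"},"tx":{"type":"number","minimum":-1,"maximum":1},"ty":{"type":"number","minimum":-1,"maximum":1},"tz":{"type":"number","minimum":-1,"maximum":1},"wx":{"type":"number","minimum":-1,"maximum":1},"wy":{"type":"number","minimum":-1,"maximum":1},"wz":{"type":"number","minimum":-1,"maximum":1}}}},"squeeze":{"type":"number"}},"required":["plan"]}

```bash
mkdir -p pics; ls; python3 - <<'E'
from cell import get_obs, viewer
import cv2
print(get_obs())
for n in ("scene","top","wrist"):
    print(n,viewer.calibration(n))
    cv2.imwrite(f"pics/{n}0.png",viewer.get_image(n))
E
```

```text
pics
{'time': 0.0, 'qpos': array([-8.76776125e+01,  1.04012439e+01,  9.21306908e+01,  5.30609212e-04,
        7.75669849e+01, -1.18211291e+01]), 'qvel': array([-0.01827923, -0.05100927, -0.07533346, -0.08023645, -0.00929931,
        0.11680377]), 'effort': array([-1.06874231e-03, -4.44875157e+01, -3.51336622e+01, -4.40202302e-04,
        9.01429681e-03,  4.29312905e-06]), 'ee_pos': array([ 0.14048983, -0.55701687,  0.23039866]), 'ee_rot': array([-1.79903284e+02, -2.07713346e-02,  1.41433843e+01]), 'ft_force': array([-0.05558811, -0.1077316 , -0.16402504]), 'moment': array([-0.009332  , -0.03800172,  0.05072787]), 'gripper_width': 0.08538520848567693}
scene {'fx': 366.9661049213154, 'fy': 366.9661049213154, 'cx': 250.64591449039503, 'cy': 186.73918309875936, 'D': array([-0.05594256,  0.        ,  0.        ,  0.        ,  0.        ]), 'R': array([[-0.10349285,  0.99440752, -0.02104556],
       [ 0.53370136,  0.03766492, -0.84483384],
       [-0.83931644, -0.0986663 , -0.5346147 ]]), 't': array([ 0.0671737 , -0.22655966,  1.58641288])}
top {'fx': 376.28611654769935, 'fy': 376.28611654769935, 'cx': 260.7587759793249, 'cy': 186.1830200869618, 'D': array([-0.04379404,  0.        ,  0.        ,  0.        ,  0.        ]), 'R': array([[ 0.00616434, -0.99984003, -0.01679062],
       [-0.99528143, -0.00450853, -0.09692546],
       [ 0.09683425,  0.01730887, -0.99515   ]]), 't': array([-1.03767402e-03,  6.06209622e-01,  1.21686659e+00])}
wrist {'fx': 272.8359337113004, 'fy': 272.8359337113004, 'cx': 256.0039817145574, 'cy': 191.75637707678507, 'D': array([-0.05430275,  0.        ,  0.        ,  0.        ,  0.        ]), 'R': array([[ 0.24526275, -0.96945448, -0.00204872],
       [-0.9353689 , -0.23719383,  0.26234349],
       [-0.25481602, -0.06242678, -0.96497238]]), 't': array([-0.57314565, -0.03453405,  0.37905172])}
```

View pics/scene0.png

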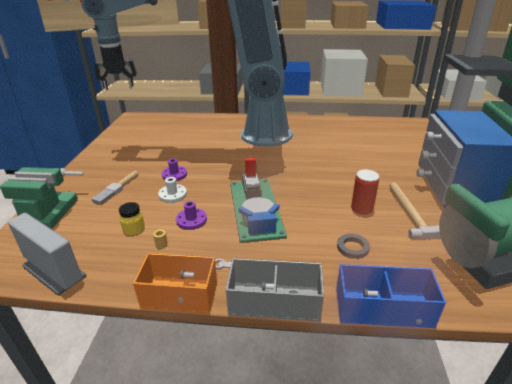

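View pics/top0.png

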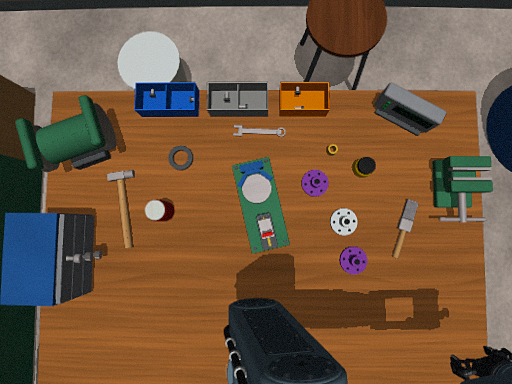

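View pics/wrist0.png

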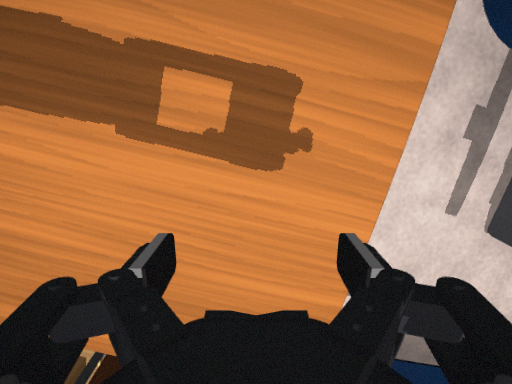

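Top view: the silver flange is at about (344,221), purple look-alikes at (315,183) and (354,260). The nest's pedestal is at (257,188) and its red tab at about (266,233). I'll enlarge these.

```bash
cat > h.py <<'E'
import numpy as np, cv2
from cell import get_obs, viewer
from scipy.spatial.transform import Rotation as Ro
def ray(n,uv,c=None):
    c=c or viewer.calibration(n)
    K=np.array([[c['fx'],0,c['cx']],[0,c['fy'],c['cy']],[0,0,1]])
    p=cv2.undistortPoints(np.array([[uv]],float),K,c['D'])[0,0]
    R=c['R'];d=R.T@np.array([p[0],p[1],1]);o=-R.T@c['t'];return o,d
def pz(n,uv,z,c=None):
    o,d=ray(n,uv,c);return o+d*(z-o[2])/d[2]
def proj(n,X,c=None):
    c=c or viewer.calibration(n)
    K=np.array([[c['fx'],0,c['cx']],[0,c['fy'],c['cy']],[0,0,1]])
    return cv2.projectPoints(np.atleast_2d(np.array(X,float)),cv2.Rodrigues(c['R'])[0],c['t'],K,c['D'])[0][:,0]
def crop(src,x0,y0,w,h,s,out):
    im=cv2.imread(src)[y0:y0+h,x0:x0+w]; cv2.imwrite(out,cv2.resize(im,None,fx=s,fy=s,interpolation=cv2.INTER_CUBIC))
E
python3 - <<'E'
from h import *
crop("pics/top0.png",225,150,75,110,5,"pics/c1.png")
crop("pics/top0.png",295,165,80,110,5,"pics/c2.png")
crop("pics/scene0.png",140,150,160,100,5,"pics/c3.png")
E
```

```text
(no output)
```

View pics/c1.png

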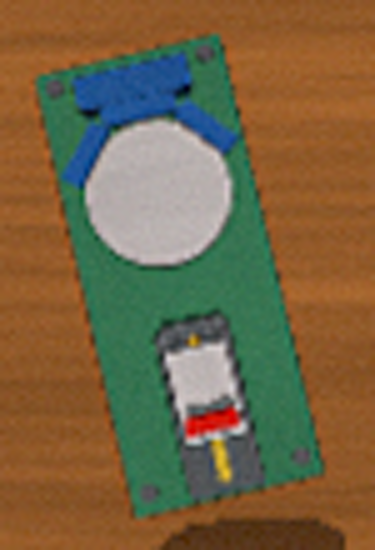

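View pics/c2.png

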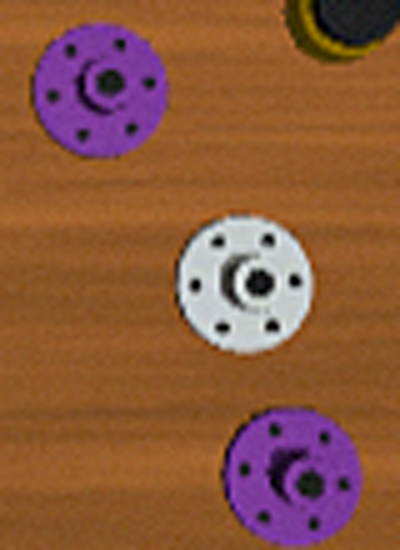

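View pics/c3.png

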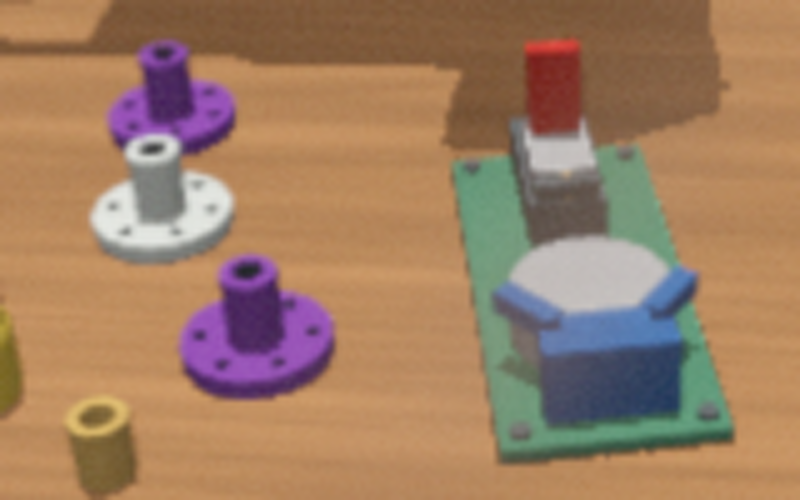

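```bash
python3 - <<'E'
from h import *
def c(u,v,x0,y0,s=5): return (x0+(u+.5)/s-.5, y0+(v+.5)/s-.5)
P=[pz("top",c(u,v,225,150),.012) for u,v in [(37,76),(219,36),(325,475),(133,517)]]
P=np.array(P);print(P.round(4), np.linalg.norm(P-np.roll(P,-1,0),axis=1))
ax=(P[0]+P[1]-P[2]-P[3])[:2];yaw=np.degrees(np.arctan2(ax[1],ax[0]));print("yaw",yaw)
u=ax/np.linalg.norm(ax);cen=P.mean(0)[:2]; print("origin from plate",cen+u*.0525)
print("pedestal",pz("top",c(159,192,225,150),.045))
for z in(.105,.121): print("tab",z,[pz("top",c(a,b,225,150),z).round(4) for a,b in[(186,415),(238,403),(240,428),(187,440)]])
print("flange top disc",pz("top",c(245,284,295,165),.014), "hub top",pz("top",c(259,283,295,165),.059))
print("disc width",pz("top",c(177,284,295,165),.014),pz("top",c(313,284,295,165),.014))
E=None
def s(u,v): return c(u,v,140,150)
print("scene hubtop",pz("scene",s(153,149),.059),"disc",pz("scene",s(163,213),.014))
print("scene ped",pz("scene",s(592,288),.045))
Q=np.array([pz("scene",s(*k),.012) for k in[(455,162),(640,147),(731,433),(500,452)]]);print(Q.round(4))
print("scene tab top", [pz("scene",s(*k),.121).round(4) for k in [(526,45),(580,43)]])
E
```

```text
[[ 0.6801  0.1003  0.012 ]
 [ 0.7079 -0.0227  0.012 ]
 [ 0.4141 -0.0941  0.012 ]
 [ 0.3857  0.0328  0.012 ]] [0.12610189 0.30234071 0.13003428 0.30206923]
yaw 13.285757123531365
origin from plate [0.59807682 0.01610398]
pedestal [0.59865899 0.01615157 0.045     ]
tab 0.105 [array([ 0.4554, -0.0032,  0.105 ]), array([ 0.463 , -0.0351,  0.105 ]), array([ 0.4477, -0.0364,  0.105 ]), array([ 0.4402, -0.0039,  0.105 ])]
tab 0.121 [array([ 0.4559, -0.0034,  0.121 ]), array([ 0.4633, -0.0349,  0.121 ]), array([ 0.4482, -0.0362,  0.121 ]), array([ 0.4408, -0.0041,  0.121 ])]
flange top disc [ 0.49151378 -0.2732482   0.014     ] hub top [ 0.49197504 -0.2731266   0.059     ]
disc width [ 0.49131337 -0.22809382  0.014     ] [ 0.4917007  -0.31844311  0.014     ]
scene hubtop [ 0.49329519 -0.27310738  0.059     ] disc [ 0.49898126 -0.27112834  0.014     ]
scene ped [0.60455407 0.01754926 0.045     ]
[[ 0.42   -0.0915  0.012 ]
 [ 0.392   0.0315  0.012 ]
 [ 0.6876  0.1001  0.012 ]
 [ 0.713  -0.0229  0.012 ]]
scene tab top [array([ 0.4542, -0.0361,  0.121 ]), array([ 0.4494, -0.0027,  0.121 ])]
```

```bash
cat >> h.py <<'E'
def to(X,yaw=13.3):
    o=get_obs();R=Ro.from_euler('xyz',o['ee_rot'],degrees=True)
    d=R.inv().apply(np.array(X)-o['ee_pos'])
    w=(R.inv()*Ro.from_euler('xyz',[180,0,yaw],degrees=True)).as_rotvec(degrees=True)
    print("t",o['time'],"pos",o['ee_pos'].round(4),"rot",o['ee_rot'].round(2),"F",o['ft_force'].round(2),"w",o['gripper_width'])
    print("shift units",(d/.1).round(4),"rot units",(w/360).round(4))
E
python3 -c "
from h import *
to([.492,-.273,.2])"
```

```text
t 0.15 pos [ 0.1405 -0.5571  0.2306] rot [-1.7992e+02 -1.0000e-02  1.4140e+01] F [-0.05  0.62  0.  ] w 0.08502126325856647
shift units [ 4.1029 -1.896   0.3095] rot units [-0.0002 -0.      0.0023]
```

step_arm --plan '[{"tx": 0.55, "ty": -0.25, "tz": 0.04, "claw": 1}, {"tx": 0.55, "ty": -0.25, "tz": 0.04, "claw": 1}, {"tx": 0.55, "ty": -0.25, "tz": 0.04, "claw": 1}, {"tx": 0.55, "ty": -0.25, "tz": 0.04, "claw": 1}, {"tx": 0.55, "ty": -0.25, "tz": 0.04, "claw": 1}]'

```text
schema error: expected keys claw, tx, ty, tz, wx, wy, wz
```

```bash
python3 -c "
from h import *
to([.492,-.273,.2])"
```

```text
t 0.15 pos [ 0.1405 -0.5571  0.2306] rot [-1.7992e+02 -1.0000e-02  1.4140e+01] F [-0.05  0.62  0.  ] w 0.08502126325856647
shift units [ 4.1029 -1.896   0.3095] rot units [-0.0002 -0.      0.0023]
```

step_arm --plan '[{"tx": 0.55, "ty": -0.25, "tz": 0.04, "claw": 1, "wx": 0, "wy": 0, "wz": 0}, {"tx": 0.55, "ty": -0.25, "tz": 0.04, "claw": 1, "wx": 0, "wy": 0, "wz": 0}, {"tx": 0.55, "ty": -0.25, "tz": 0.04, "claw": 1, "wx": 0, "wy": 0, "wz": 0}, {"tx": 0.55, "ty": -0.25, "tz": 0.04, "claw": 1, "wx": 0, "wy": 0, "wz": 0}, {"tx": 0.55, "ty": -0.25, "tz": 0.04, "claw": 1, "wx": 0, "wy": 0, "wz": 0}]'

```text
time: 0.78
ee_pos: [0.3797, -0.3668, 0.2092]
ee_rot: [-179.9, -0.0, 13.6]
ft_force: [0.3, -0.9, -0.0]
gripper_width: 0.0852
```

```bash
python3 -c "
from h import *
to([.492,-.273,.2])"
```

```text
t 0.775 pos [ 0.3797 -0.3668  0.2092] rot [-179.94   -0.     13.6 ] F [ 0.34 -0.86 -0.03] w 0.08524042836767684
shift units [ 1.3116 -0.6475  0.0925] rot units [-0.0002 -0.      0.0008]
```

step_arm --plan '[{"tx": 0.5, "ty": -0.25, "tz": 0.03, "claw": 1, "wx": 0, "wy": 0, "wz": 0}, {"tx": 0.5, "ty": -0.25, "tz": 0.03, "claw": 1, "wx": 0, "wy": 0, "wz": 0}, {"tx": 0.28, "ty": -0.13, "tz": 0.03, "claw": 1, "wx": 0, "wy": 0, "wz": 0}, {"tx": 0, "ty": 0, "tz": 0, "claw": 1, "wx": 0, "wy": 0, "wz": 0}]'

```text
time: 1.27
ee_pos: [0.4946, -0.2678, 0.1987]
ee_rot: [-179.8, 0.0, 14.0]
ft_force: [-0.4, -0.8, 0.2]
gripper_width: 0.0853
```

```bash
python3 -c "
from h import *
to([.492,-.273,.2])
c=viewer.calibration('wrist');print(-c['R'].T@c['t'],c['R'][2])
cv2.imwrite('pics/w1.png',viewer.get_image('wrist'))
import pickle;pickle.dump(c,open('c1.pkl','wb'))"
```

```text
t 1.275 pos [ 0.4946 -0.2678  0.1987] rot [-1.7984e+02  3.0000e-02  1.3960e+01] F [-0.36 -0.78  0.2 ] w 0.08534895384137416
shift units [-0.0374  0.044  -0.0127] rot units [-0.0004  0.0001  0.0018]
[ 0.55916064 -0.25128284  0.34187078] [-0.25606759 -0.06068956 -0.96475187]
```

View pics/w1.png

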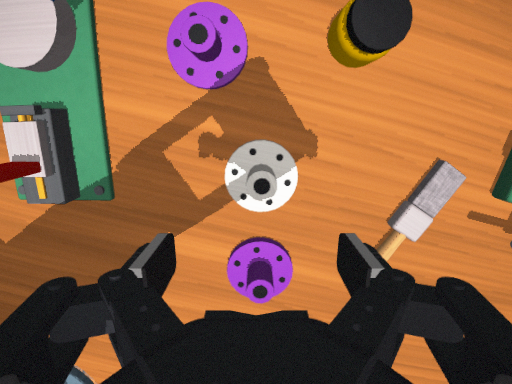

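```bash
python3 -c "
from h import *
import pickle;c=pickle.load(open('c1.pkl','rb'))
crop('pics/w1.png',215,130,100,90,6,'pics/w1c.png')
print(pz('wrist',(262,185.5),.059,c),pz('wrist',(261.5,175.5),.014,c))
print(proj('wrist',[[.492,-.273,.059],[.492,-.273,.014]],c))
"
```

```text
[ 0.4923558  -0.27361187  0.059     ] [ 0.49381494 -0.27344166  0.014     ]
[[261.36248825 185.67854513]
 [260.78583539 176.82009002]]
```

View pics/w1c.png

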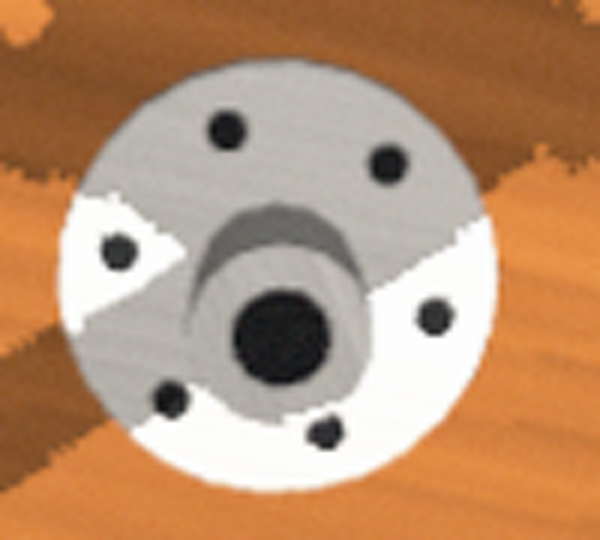

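Flange centre by the wrist camera is (0.4925, -0.2735), within 1 mm of the top camera. Descending over the hub.

step_arm --plan '[{"tx": -0.035, "ty": 0.047, "tz": 0.3, "claw": 1, "wx": 0, "wy": 0, "wz": 0}, {"tx": 0, "ty": 0, "tz": 0.4, "claw": 1, "wx": 0, "wy": 0, "wz": 0.001}, {"tx": 0, "ty": 0, "tz": 0.4, "claw": 1, "wx": 0, "wy": 0, "wz": 0}, {"tx": 0, "ty": 0, "tz": 0.1, "claw": 1, "wx": 0, "wy": 0, "wz": 0}]'

```text
time: 1.82
ee_pos: [0.4894, -0.279, 0.0781]
ee_rot: [179.9, -0.0, 13.3]
ft_force: [0.6, 0.0, 0.1]
gripper_width: 0.0856
```

```bash
python3 -c "
from h import *
to([.4925,-.2735,.028])"
```

```text
t 1.825 pos [ 0.4894 -0.279   0.0781] rot [ 1.7989e+02 -2.0000e-02  1.3280e+01] F [0.61 0.01 0.12] w 0.08556707708220065
shift units [ 0.0429 -0.0474  0.5006] rot units [ 0.0003 -0.0001 -0.0001]
```

step_arm --plan '[{"tx": 0.04, "ty": -0.045, "tz": 0.1, "claw": 1, "wx": 0, "wy": 0, "wz": 0}, {"tx": 0, "ty": 0, "tz": 0.0, "claw": 1, "wx": 0, "wy": 0, "wz": 0}]'

```text
time: 2.08
ee_pos: [0.4922, -0.275, 0.0688]
ee_rot: [179.8, -0.0, 13.2]
ft_force: [-0.6, -0.1, 0.3]
gripper_width: 0.0853
```

```bash
python3 -c "
from h import *
to([.4925,-.2735,.028])"
```

```text
t 2.075 pos [ 0.4922 -0.275   0.0688] rot [ 1.7983e+02 -5.0000e-02  1.3170e+01] F [-0.56 -0.08  0.34] w 0.08533807593595631
shift units [ 0.0056 -0.0148  0.408 ] rot units [ 0.0005 -0.0001 -0.0003]
```

step_arm --plan '[{"tx": 0.005, "ty": -0.015, "tz": 0.15, "claw": 1, "wx": 0.0005, "wy": 0, "wz": 0}, {"tx": 0, "ty": 0, "tz": 0.15, "claw": 1, "wx": 0, "wy": 0, "wz": 0}, {"tx": 0, "ty": 0, "tz": 0.1, "claw": 1, "wx": 0, "wy": 0, "wz": 0}, {"tx": 0, "ty": 0, "tz": 0.0, "claw": 1, "wx": 0, "wy": 0, "wz": 0}]'

```text
time: 2.58
ee_pos: [0.4939, -0.2744, 0.0283]
ee_rot: [179.8, -0.2, 13.2]
ft_force: [-0.6, 0.2, -0.1]
gripper_width: 0.0855
```

```bash
python3 -c "
from h import *
to([.4925,-.2735,.028])"
```

```text
t 2.575 pos [ 0.4939 -0.2744  0.0283] rot [179.84  -0.18  13.21] F [-0.55  0.24 -0.11] w 0.0855249976265004
shift units [-0.0116 -0.0116  0.003 ] rot units [ 0.0005 -0.0005 -0.0003]
```

step_arm --plan '[{"tx": -0.011, "ty": -0.011, "tz": 0, "claw": 0.5, "wx": 0.0005, "wy": -0.0005, "wz": 0}, {"tx": 0, "ty": 0, "tz": 0, "claw": 0, "wx": 0, "wy": 0, "wz": 0}, {"tx": 0, "ty": 0, "tz": 0, "claw": -0.4, "wx": 0, "wy": 0, "wz": 0}, {"tx": 0, "ty": 0, "tz": 0.0, "claw": -0.6, "wx": 0, "wy": 0, "wz": 0}, {"tx": 0, "ty": 0, "tz": 0.0, "claw": -1, "wx": 0, "wy": 0, "wz": 0}]' --squeeze 50

```text
time: 3.2
ee_pos: [0.4931, -0.2739, 0.0292]
ee_rot: [180.0, -0.0, 13.2]
ft_force: [-0.4, -0.5, -2.7]
gripper_width: 0.0325
```

step_arm --plan '[{"tx": 0, "ty": 0, "tz": 0, "claw": -1, "wx": 0, "wy": 0, "wz": 0}, {"tx": 0, "ty": 0, "tz": 0, "claw": -1, "wx": 0, "wy": 0, "wz": 0}]'

```text
time: 3.45
ee_pos: [0.4931, -0.2739, 0.0292]
ee_rot: [180.0, -0.0, 13.2]
ft_force: [0.0, -0.5, -0.8]
gripper_width: 0.0329
```

```bash
python3 -c "
from h import *
to([.4925,-.2735,.028])"
```

```text
t 3.45 pos [ 0.4931 -0.2739  0.0292] rot [ 1.7997e+02 -4.0000e-02  1.3210e+01] F [ 0.02 -0.5  -0.77] w 0.032890336827730376
shift units [-0.0051 -0.0052  0.0117] rot units [ 0.0001 -0.0001 -0.0002]
```

step_arm --plan '[{"tx": 0, "ty": 0, "tz": -0.1, "claw": -1, "wx": 0, "wy": 0, "wz": 0}, {"tx": 0, "ty": 0, "tz": -0.3, "claw": -1, "wx": 0, "wy": 0, "wz": 0}, {"tx": 0, "ty": 0, "tz": -0.4, "claw": -1, "wx": 0, "wy": 0, "wz": 0}, {"tx": 0, "ty": 0, "tz": -0.4, "claw": -1, "wx": 0, "wy": 0, "wz": 0}, {"tx": 0, "ty": 0, "tz": -0.1, "claw": -1, "wx": 0, "wy": 0, "wz": 0}]'

```text
time: 4.08
ee_pos: [0.4897, -0.2711, 0.1596]
ee_rot: [-179.5, 0.3, 13.2]
ft_force: [0.9, 0.8, -5.2]
gripper_width: 0.0327
```

```bash
python3 -c "
from h import *
to([.591,.0142,.14])"
```

```text
t 4.075 pos [ 0.4897 -0.2711  0.1596] rot [-179.54    0.33   13.21] F [ 0.87  0.85 -5.18] w 0.032736479099136365
shift units [ 1.6391 -2.5445  0.2075] rot units [-0.0013  0.0009 -0.0003]
```

step_arm --plan '[{"tx": 0.15, "ty": -0.2, "tz": 0, "claw": -1, "wx": -0.001, "wy": 0.001, "wz": 0}, {"tx": 0.25, "ty": -0.4, "tz": 0, "claw": -1, "wx": 0, "wy": 0, "wz": 0}, {"tx": 0.25, "ty": -0.4, "tz": 0, "claw": -1, "wx": 0, "wy": 0, "wz": 0}, {"tx": 0.25, "ty": -0.4, "tz": 0, "claw": -1, "wx": 0, "wy": 0, "wz": 0}, {"tx": 0.15, "ty": -0.2, "tz": 0, "claw": -1, "wx": 0, "wy": 0, "wz": 0}]'

```text
time: 4.7
ee_pos: [0.5526, -0.0869, 0.1536]
ee_rot: [-179.6, 0.4, 12.9]
ft_force: [0.5, -1.1, -5.9]
gripper_width: 0.033
```

```bash
python3 -c "
from h import *
to([.591,.0142,.14])
c=viewer.calibration('wrist')
cv2.imwrite('pics/w2.png',viewer.get_image('wrist'))
import pickle;pickle.dump(c,open('c2.pkl','wb'))"
```

```text
t 4.7 pos [ 0.5526 -0.0869  0.1536] rot [-179.61    0.4    12.9 ] F [ 0.54 -1.1  -5.86] w 0.03303934588681201
shift units [ 0.6008 -0.8988  0.1382] rot units [-0.0011  0.0011 -0.0011]
```

View pics/w2.png

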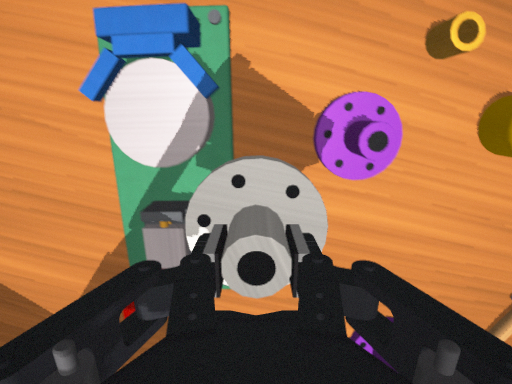

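```bash
python3 -c "
from h import *
import pickle;c=pickle.load(open('c2.pkl','rb'))
crop('pics/w2.png',70,0,180,210,4,'pics/w2c.png')
im=cv2.imread('pics/w2.png')
t=np.linspace(0,2*np.pi,100)
for (x,y) in [(.5987,.0162)]:
    p=proj('wrist',np.c_[x+.048*np.cos(t),y+.048*np.sin(t),.045+0*t],c)
    im=cv2.resize(im[:210,70:250],None,fx=3,fy=3,interpolation=cv2.INTER_CUBIC)
    cv2.polylines(im,[((p-[70,0]+.5)*3*8-4).astype(int)],True,(0,0,255),1,shift=3)
cv2.imwrite('pics/w2o.png',im)
"
```

```text
(no output)
```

View pics/w2o.png

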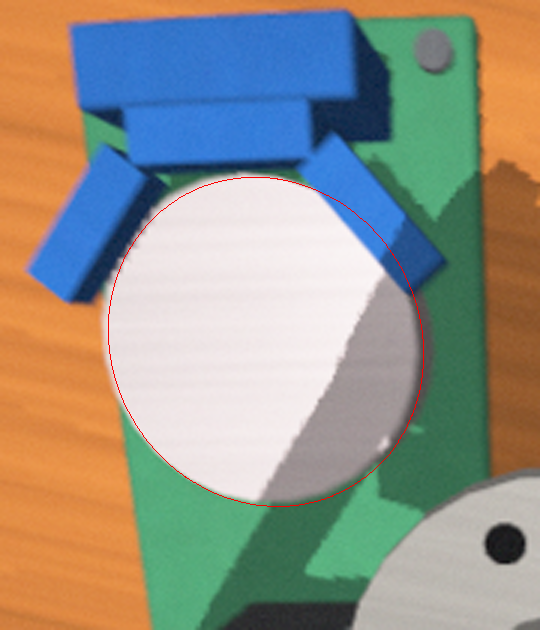

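Red prediction fits the pedestal within about 1 mm (slightly right and low), so I take pedestal = (0.600, 0.0173) and release 8 mm short: (0.592, 0.0155).

step_arm --plan '[{"tx": 0.2, "ty": -0.3, "tz": 0.05, "claw": -1, "wx": -0.001, "wy": 0.001, "wz": -0.001}, {"tx": 0.2, "ty": -0.3, "tz": 0.05, "claw": -1, "wx": 0, "wy": 0, "wz": 0}, {"tx": 0.1, "ty": -0.15, "tz": 0, "claw": -1, "wx": 0, "wy": 0, "wz": 0}, {"tx": 0, "ty": 0, "tz": 0, "claw": -1, "wx": 0, "wy": 0, "wz": 0}]'

```text
time: 5.25
ee_pos: [0.5817, 0.0033, 0.1372]
ee_rot: [-179.7, 0.5, 13.4]
ft_force: [-0.0, 0.2, -5.3]
gripper_width: 0.0326
```

```bash
python3 -c "
from h import *
to([.592,.0155,.11])"
```

```text
t 5.25 pos [0.5817 0.0033 0.1372] rot [-179.67    0.51   13.39] F [-0.02  0.19 -5.27] w 0.03259783220374606
shift units [ 0.1308 -0.0932  0.2715] rot units [-0.0009  0.0014  0.0003]
```

step_arm --plan '[{"tx": 0.13, "ty": -0.09, "tz": 0.05, "claw": -1, "wx": -0.001, "wy": 0.0014, "wz": 0}, {"tx": 0, "ty": 0, "tz": 0.1, "claw": -1, "wx": 0, "wy": 0, "wz": 0}, {"tx": 0, "ty": 0, "tz": 0.1, "claw": -1, "wx": 0, "wy": 0, "wz": 0}, {"tx": 0, "ty": 0, "tz": 0, "claw": -1, "wx": 0, "wy": 0, "wz": 0}]'

```text
time: 5.75
ee_pos: [0.5915, 0.0129, 0.1091]
ee_rot: [179.9, 0.1, 13.2]
ft_force: [-0.3, -1.6, -5.5]
gripper_width: 0.0328
```

```bash
python3 -c "
from h import *
to([.592,.0155,.076])"
```

```text
t 5.75 pos [0.5915 0.0129 0.1091] rot [1.7994e+02 1.4000e-01 1.3240e+01] F [-0.29 -1.65 -5.5 ] w 0.03276743634216608
shift units [ 0.0119 -0.0242  0.3312] rot units [ 0.0002  0.0004 -0.0002]
```

step_arm --plan '[{"tx": 0.01, "ty": -0.025, "tz": 0.08, "claw": -1, "wx": 0, "wy": 0.0004, "wz": 0}, {"tx": 0, "ty": 0, "tz": 0.08, "claw": -1, "wx": 0, "wy": 0, "wz": 0}, {"tx": 0, "ty": 0, "tz": 0.06, "claw": -1, "wx": 0, "wy": 0, "wz": 0}, {"tx": 0, "ty": 0, "tz": 0.03, "claw": -1, "wx": 0, "wy": 0, "wz": 0}, {"tx": 0, "ty": 0, "tz": 0, "claw": -1, "wx": 0, "wy": 0, "wz": 0}]'

```text
time: 6.38
ee_pos: [0.592, 0.015, 0.0826]
ee_rot: [179.9, -0.0, 13.2]
ft_force: [0.1, 0.1, -5.0]
gripper_width: 0.0326
```

```bash
python3 -c "
from h import *
to([.592,.0155,.075])
c=viewer.calibration('wrist')
cv2.imwrite('pics/w3.png',viewer.get_image('wrist'))
cv2.imwrite('pics/s3.png',viewer.get_image('scene'))
crop('pics/s3.png',200,140,120,110,6,'pics/s3c.png')
"
```

```text
t 6.375 pos [0.592  0.015  0.0826] rot [ 1.7992e+02 -2.0000e-02  1.3200e+01] F [ 0.13  0.14 -4.97] w 0.03259306580059247
shift units [ 0.0012 -0.0046  0.0756] rot units [ 0.0002 -0.0001 -0.0003]
```

View pics/w3.png

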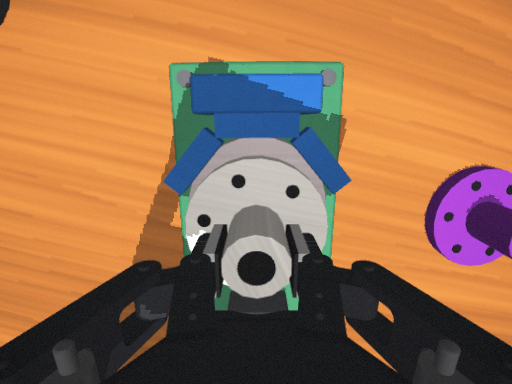

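View pics/s3c.png

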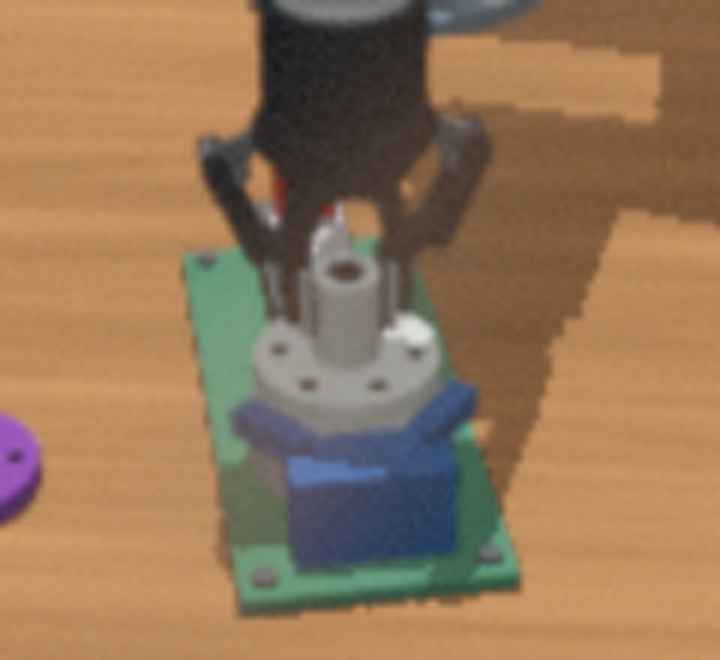

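The flange is centred left–right (disc centre col 257, V centre col 257) and short of the V. I'll lower it gently the last 8 mm.

step_arm --plan '[{"tx": 0, "ty": -0.004, "tz": 0.02, "claw": -1, "wx": 0, "wy": 0, "wz": 0}, {"tx": 0, "ty": 0, "tz": 0.02, "claw": -1, "wx": 0, "wy": 0, "wz": 0}, {"tx": 0, "ty": 0, "tz": 0.015, "claw": -1, "wx": 0, "wy": 0, "wz": 0}, {"tx": 0, "ty": 0, "tz": 0.01, "claw": -1, "wx": 0, "wy": 0, "wz": 0}, {"tx": 0, "ty": 0, "tz": 0.01, "claw": -1, "wx": 0, "wy": 0, "wz": 0}]'

```text
time: 7.1
ee_pos: [0.5927, 0.0154, 0.0758]
ee_rot: [179.9, -0.1, 13.2]
ft_force: [-0.3, 0.1, -6.9]
gripper_width: 0.0324
```

step_arm --plan '[{"tx": -0.005, "ty": 0, "tz": 0.007, "claw": -1, "wx": 0, "wy": 0, "wz": 0}, {"tx": 0, "ty": 0, "tz": 0.005, "claw": -1, "wx": 0, "wy": 0, "wz": 0}]'

```text
time: 7.35
ee_pos: [0.5922, 0.0152, 0.0745]
ee_rot: [179.9, -0.1, 13.2]
ft_force: [-0.0, -0.4, -5.9]
gripper_width: 0.0327
```

step_arm --plan '[{"tx": 0, "ty": 0, "tz": 0.005, "claw": -1, "wx": 0, "wy": 0, "wz": 0}]'

```text
time: 7.48
ee_pos: [0.5924, 0.0152, 0.0742]
ee_rot: [179.9, -0.2, 13.2]
ft_force: [-0.4, -0.8, -1.0]
gripper_width: 0.0326
```

Touchdown (force −5.5 → −1 N at the expected height). Releasing.

step_arm --plan '[{"tx": 0, "ty": 0, "tz": 0.002, "claw": -1, "wx": 0, "wy": 0, "wz": 0}, {"tx": 0, "ty": 0, "tz": 0, "claw": -0.1, "wx": 0, "wy": 0, "wz": 0}, {"tx": 0, "ty": 0, "tz": 0, "claw": 0.1, "wx": 0, "wy": 0, "wz": 0}, {"tx": 0, "ty": 0, "tz": 0, "claw": 0.3, "wx": 0, "wy": 0, "wz": 0}, {"tx": 0, "ty": 0, "tz": 0, "claw": 0.3, "wx": 0, "wy": 0, "wz": 0}]' --squeeze 20

```text
time: 8.1
ee_pos: [0.595, 0.0148, 0.0768]
ee_rot: [179.7, -0.5, 13.2]
ft_force: [-0.3, 0.3, 0.1]
gripper_width: 0.0556
```

```bash
python3 -c "
from h import *
to([.592,.0155,.2])
"
```

```text
t 8.1 pos [0.595  0.0148 0.0768] rot [179.74  -0.46  13.2 ] F [-0.33  0.32  0.13] w 0.0556034595287233
shift units [-0.0175 -0.0085 -1.2321] rot units [ 0.0007 -0.0013 -0.0003]
```

step_arm --plan '[{"tx": 0, "ty": 0, "tz": -0.1, "claw": 0.3, "wx": 0.0005, "wy": -0.001, "wz": 0}, {"tx": 0, "ty": 0, "tz": -0.3, "claw": 0.3, "wx": 0, "wy": 0, "wz": 0}, {"tx": 0, "ty": 0, "tz": -0.4, "claw": 0.3, "wx": 0, "wy": 0, "wz": 0}, {"tx": 0, "ty": 0, "tz": -0.3, "claw": -0.5, "wx": 0, "wy": 0, "wz": 0}, {"tx": -0.3, "ty": 0, "tz": 0, "claw": -1, "wx": 0, "wy": 0, "wz": 0}]'

```text
time: 8.72
ee_pos: [0.5669, 0.0078, 0.1934]
ee_rot: [179.9, -0.2, 13.2]
ft_force: [1.0, -0.0, -0.5]
gripper_width: 0.0199
```

```bash
python3 -c "
from h import *
c=viewer.calibration('wrist')
import pickle;pickle.dump(c,open('c4.pkl','wb'))
cv2.imwrite('pics/w4.png',viewer.get_image('wrist'))
u=np.array([np.cos(np.radians(13.3)),np.sin(np.radians(13.3))])
p=np.array([.6,.0173])-u*.192
to([*p,.2])
"
```

```text
t 8.775 pos [0.5622 0.0077 0.1914] rot [179.99   0.18  13.24] F [-0.06  0.53 -0.9 ] w 0.012041775635040953
shift units [-1.5302 -0.0048 -0.0808] rot units [ 0.      0.0005 -0.0002]
```

View pics/w4.png

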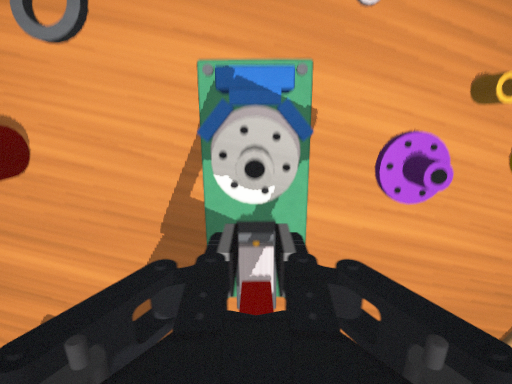

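The flange sits flat on the pedestal, short of the V. Now moving behind the tab, high.

step_arm --plan '[{"tx": -0.4, "ty": 0, "tz": 0, "claw": -1, "wx": 0, "wy": 0, "wz": 0}, {"tx": -0.4, "ty": 0, "tz": 0, "claw": -1, "wx": 0, "wy": 0, "wz": 0}, {"tx": -0.4, "ty": 0, "tz": 0, "claw": -1, "wx": 0, "wy": 0, "wz": 0}, {"tx": -0.2, "ty": 0, "tz": 0, "claw": -1, "wx": 0, "wy": 0, "wz": 0}, {"tx": 0, "ty": 0, "tz": 0, "claw": -1, "wx": 0, "wy": 0, "wz": 0}]'

```text
time: 9.4
ee_pos: [0.4223, -0.0253, 0.1946]
ee_rot: [179.9, 0.0, 13.2]
ft_force: [-0.3, 1.3, -0.4]
gripper_width: -0.0002
```

```bash
python3 -c "
from h import *
c=viewer.calibration('wrist')
import pickle;pickle.dump(c,open('c5.pkl','wb'))
cv2.imwrite('pics/w5.png',viewer.get_image('wrist'))
u=np.array([np.cos(np.radians(13.3)),np.sin(np.radians(13.3))])
p=np.array([.6,.0173])-u*.192
to([*p,.095])
"
```

```text
t 9.45 pos [ 0.4231 -0.0253  0.1948] rot [179.88   0.    13.23] F [0.81 0.49 0.37] w 0.0003372858302525719
shift units [-0.1002 -0.01    0.9976] rot units [ 0.0003  0.     -0.0002]
```

View pics/w5.png

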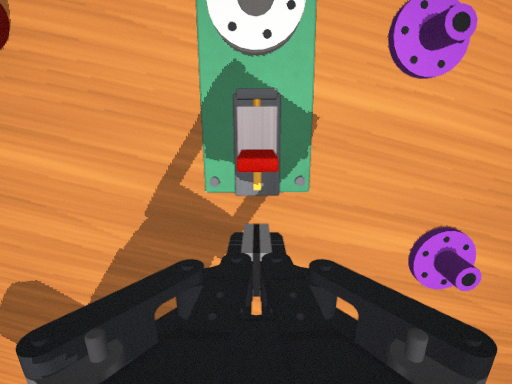

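```bash
python3 -c "
from h import *
import pickle;c=pickle.load(open('c5.pkl','rb'))
crop('pics/w5.png',190,80,140,130,5,'pics/w5c.png')
u=np.array([np.cos(np.radians(13.3)),np.sin(np.radians(13.3))]);v=np.array([-u[1],u[0]])
for uv in [(238,160),(279,160),(241,150.5),(276,150.5),(238,171),(278,171)]:
  for z in (.121,):
    q=pz('wrist',uv,z,c)[:2]-[.6,.0173]; print(uv,z,(q@u).round(4),(q@v).round(4))
"
```

```text
(238, 160) 0.121 -0.1489 0.0145
(279, 160) 0.121 -0.1489 -0.0182
(241, 150.5) 0.121 -0.1413 0.012
(276, 150.5) 0.121 -0.1413 -0.0157
(238, 171) 0.121 -0.1578 0.0147
(278, 171) 0.121 -0.1578 -0.0176
```

View pics/w5c.png

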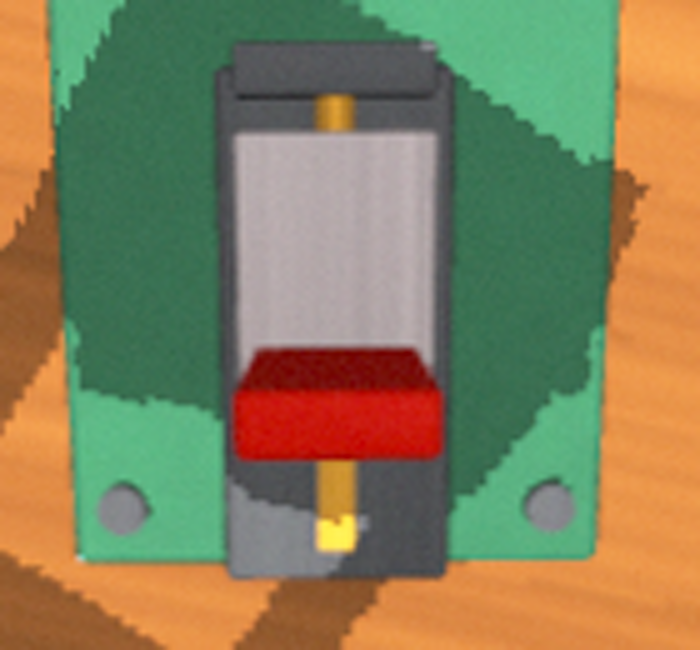

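Tab spans x −158…−148 mm in the nest, so travel ≈ 0; its lateral centre is in line with the fingers. Back off a little more and descend behind it.

step_arm --plan '[{"tx": -0.12, "ty": 0, "tz": 0.05, "claw": -1, "wx": 0.0003, "wy": 0, "wz": 0}, {"tx": 0, "ty": 0, "tz": 0.3, "claw": -1, "wx": 0, "wy": 0, "wz": 0}, {"tx": 0, "ty": 0, "tz": 0.3, "claw": -1, "wx": 0, "wy": 0, "wz": 0}, {"tx": 0, "ty": 0, "tz": 0.2, "claw": -1, "wx": 0, "wy": 0, "wz": 0}, {"tx": 0, "ty": 0, "tz": 0, "claw": -1, "wx": 0, "wy": 0, "wz": 0}]'

```text
time: 10.07
ee_pos: [0.4123, -0.0283, 0.1076]
ee_rot: [180.0, -0.0, 13.3]
ft_force: [0.0, 1.0, -0.3]
gripper_width: -0.0001
```

```bash
cat >> h.py <<'E'
def nest():
    o=get_obs();u=np.array([np.cos(np.radians(13.3)),np.sin(np.radians(13.3))]);v=np.array([-u[1],u[0]])
    q=o['ee_pos'][:2]-[.6,.0173];f=o['ft_force'][:2]
    print("t",o['time'],"nest x,y mm",(q@u*1e3).round(2),(q@v*1e3).round(2),"z",o['ee_pos'][2].round(4),"rot",o['ee_rot'].round(2),"Fx,Fy",(f@u).round(2),(f@v).round(2),"Fz",o['ft_force'][2].round(2))
E
python3 -c "
from h import *
nest()
cv2.imwrite('pics/w6.png',viewer.get_image('wrist'))
"
```

```text
t 10.075 nest x,y mm -193.16 -1.22 z 0.1076 rot [ 1.7999e+02 -3.0000e-02  1.3340e+01] Fx,Fy 0.27 0.97 Fz -0.28
```

View pics/w6.png

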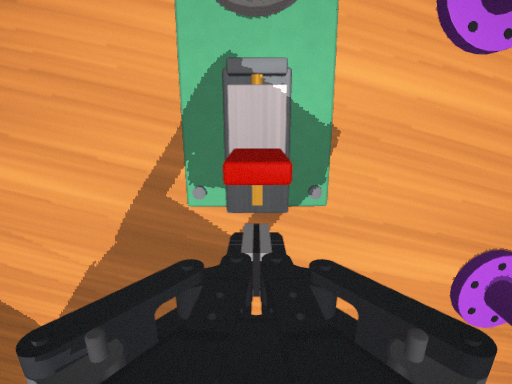

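step_arm --plan '[{"tx": 0, "ty": 0, "tz": 0.1, "claw": -1, "wx": 0, "wy": 0, "wz": 0}, {"tx": 0.06, "ty": 0, "tz": 0, "claw": -1, "wx": 0, "wy": 0, "wz": 0}, {"tx": 0.06, "ty": 0, "tz": 0, "claw": -1, "wx": 0, "wy": 0, "wz": 0}, {"tx": 0.03, "ty": 0, "tz": 0, "claw": -1, "wx": 0, "wy": 0, "wz": 0}, {"tx": 0, "ty": 0, "tz": 0, "claw": -1, "wx": 0, "wy": 0, "wz": 0}]'

```text
time: 10.75
ee_pos: [0.4312, -0.0255, 0.1006]
ee_rot: [179.8, -0.4, 13.4]
ft_force: [-0.6, -1.0, -0.8]
gripper_width: 0.0
```

```bash
python3 -c "
from h import *
nest()
"
```

```text
t 10.75 nest x,y mm -174.17 -2.86 z 0.1006 rot [179.78  -0.36  13.38] Fx,Fy -0.84 -0.85 Fz -0.77
```

step_arm --plan '[{"tx": 0.02, "ty": -0.01, "tz": 0, "claw": -1, "wx": 0.0005, "wy": -0.001, "wz": 0}, {"tx": 0.02, "ty": 0, "tz": 0, "claw": -1, "wx": 0, "wy": 0, "wz": 0}, {"tx": 0.02, "ty": 0, "tz": 0, "claw": -1, "wx": 0, "wy": 0, "wz": 0}, {"tx": 0.02, "ty": 0, "tz": 0, "claw": -1, "wx": 0, "wy": 0, "wz": 0}]'

```text
time: 11.25
ee_pos: [0.4379, -0.0227, 0.1006]
ee_rot: [180.0, 0.2, 13.4]
ft_force: [-3.9, -0.8, 4.0]
gripper_width: -0.0006
```

```bash
python3 -c "
from h import *
nest()
"
```

```text
t 11.25 nest x,y mm -166.94 -1.68 z 0.1006 rot [179.98   0.19  13.4 ] Fx,Fy -4.0 0.11 Fz 4.01
```

step_arm --plan '[{"tx": 0.02, "ty": 0, "tz": 0, "claw": -1, "wx": 0, "wy": 0, "wz": 0}, {"tx": 0.02, "ty": 0, "tz": 0, "claw": -1, "wx": 0, "wy": 0, "wz": 0}, {"tx": 0.02, "ty": 0, "tz": 0, "claw": -1, "wx": 0, "wy": 0, "wz": 0}, {"tx": 0.02, "ty": 0, "tz": 0, "claw": -1, "wx": 0, "wy": 0, "wz": 0}]'

```text
time: 11.75
ee_pos: [0.4457, -0.0209, 0.1006]
ee_rot: [180.0, 0.3, 13.4]
ft_force: [-3.6, -1.5, 3.1]
gripper_width: -0.0
```

```bash
python3 -c "
from h import *
nest()
"
```

```text
t 11.75 nest x,y mm -158.96 -1.63 z 0.1006 rot [179.99   0.25  13.4 ] Fx,Fy -3.8 -0.61 Fz 3.14
```

step_arm --plan '[{"tx": 0.02, "ty": 0, "tz": 0, "claw": -1, "wx": 0, "wy": 0, "wz": 0}, {"tx": 0.02, "ty": 0, "tz": 0, "claw": -1, "wx": 0, "wy": 0, "wz": 0}, {"tx": 0.02, "ty": 0, "tz": 0, "claw": -1, "wx": 0, "wy": 0, "wz": 0}, {"tx": 0.02, "ty": 0, "tz": 0, "claw": -1, "wx": 0, "wy": 0, "wz": 0}, {"tx": 0.02, "ty": 0, "tz": 0, "claw": -1, "wx": 0, "wy": 0, "wz": 0}]'

```text
time: 12.38
ee_pos: [0.456, -0.0183, 0.1004]
ee_rot: [180.0, 0.3, 13.4]
ft_force: [-3.4, -1.2, 3.4]
gripper_width: 0.0004
```

```bash
python3 -c "
from h import *
nest()
cv2.imwrite('pics/t7.png',viewer.get_image('top'))
cv2.imwrite('pics/w7.png',viewer.get_image('wrist'))
crop('pics/t7.png',215,150,100,110,5,'pics/t7c.png')
"
```

```text
t 12.375 nest x,y mm -148.29 -1.54 z 0.1004 rot [180.     0.26  13.4 ] Fx,Fy -3.64 -0.41 Fz 3.35
```

View pics/w7.png

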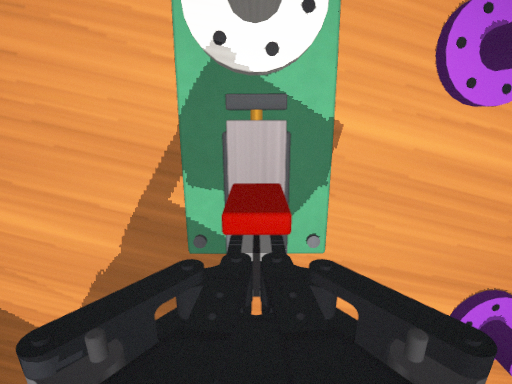

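View pics/t7c.png

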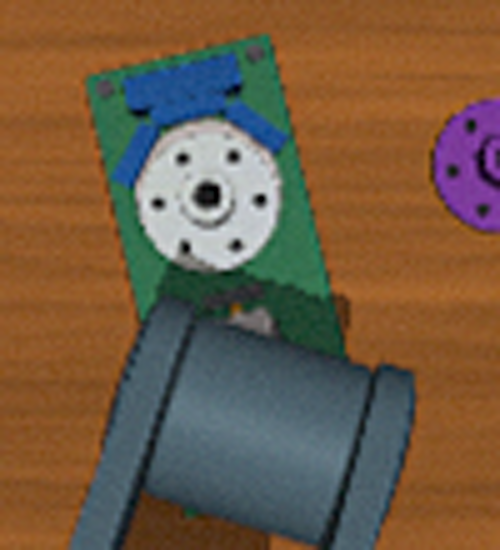

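Nose is about 14 mm from the flange edge, and home is another 6–8 mm on, i.e. TCP ≈ −127 mm. Continuing.

step_arm --plan '[{"tx": 0.02, "ty": 0, "tz": 0, "claw": -1, "wx": 0, "wy": 0, "wz": 0}, {"tx": 0.02, "ty": 0, "tz": 0, "claw": -1, "wx": 0, "wy": 0, "wz": 0}, {"tx": 0.02, "ty": 0, "tz": 0, "claw": -1, "wx": 0, "wy": 0, "wz": 0}, {"tx": 0.02, "ty": 0, "tz": 0, "claw": -1, "wx": 0, "wy": 0, "wz": 0}, {"tx": 0.015, "ty": 0, "tz": 0, "claw": -1, "wx": 0, "wy": 0, "wz": 0}]'

```text
time: 13.1
ee_pos: [0.4659, -0.0159, 0.1004]
ee_rot: [180.0, 0.3, 13.4]
ft_force: [-4.1, -1.2, 3.1]
gripper_width: 0.0001
```

step_arm --plan '[{"tx": 0.01, "ty": 0, "tz": 0, "claw": -1, "wx": 0, "wy": 0, "wz": 0}, {"tx": 0.01, "ty": 0, "tz": 0, "claw": -1, "wx": 0, "wy": 0, "wz": 0}, {"tx": 0.01, "ty": 0, "tz": 0, "claw": -1, "wx": 0, "wy": 0, "wz": 0}]'

```text
time: 13.48
ee_pos: [0.4689, -0.0152, 0.1004]
ee_rot: [-180.0, 0.3, 13.4]
ft_force: [-5.0, -2.0, 5.0]
gripper_width: 0.0002
```

```bash
python3 -c "
from h import *
nest()
cv2.imwrite('pics/w8.png',viewer.get_image('wrist'))
"
```

```text
t 13.475 nest x,y mm -135.07 -1.45 z 0.1004 rot [-180.      0.28   13.4 ] Fx,Fy -5.36 -0.74 Fz 5.03
```

View pics/w8.png

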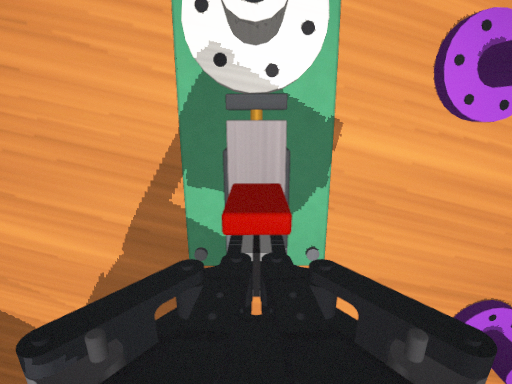

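step_arm --plan '[{"tx": 0.01, "ty": 0, "tz": 0, "claw": -1, "wx": 0, "wy": 0, "wz": 0}, {"tx": 0.01, "ty": 0, "tz": 0, "claw": -1, "wx": 0, "wy": 0, "wz": 0}, {"tx": 0.01, "ty": 0, "tz": 0, "claw": -1, "wx": 0, "wy": 0, "wz": 0}]'

```text
time: 13.9
ee_pos: [0.4714, -0.0146, 0.1003]
ee_rot: [-180.0, 0.4, 13.4]
ft_force: [-5.2, -1.4, 5.1]
gripper_width: 0.0
```

step_arm --plan '[{"tx": 0.005, "ty": 0, "tz": 0, "claw": -1, "wx": 0, "wy": 0, "wz": 0}, {"tx": 0.005, "ty": 0, "tz": 0, "claw": -1, "wx": 0, "wy": 0, "wz": 0}]'

```text
time: 14.15
ee_pos: [0.472, -0.0144, 0.1003]
ee_rot: [-180.0, 0.4, 13.4]
ft_force: [-5.0, -1.3, 4.8]
gripper_width: -0.0001
```

```bash
python3 -c "
from h import *
nest()
cv2.imwrite('pics/t9.png',viewer.get_image('top'))
crop('pics/t9.png',230,150,70,70,8,'pics/t9c.png')
"
```

```text
t 14.15 nest x,y mm -131.9 -1.44 z 0.1003 rot [-179.99    0.42   13.41] Fx,Fy -5.15 -0.11 Fz 4.75
```

View pics/t9c.png

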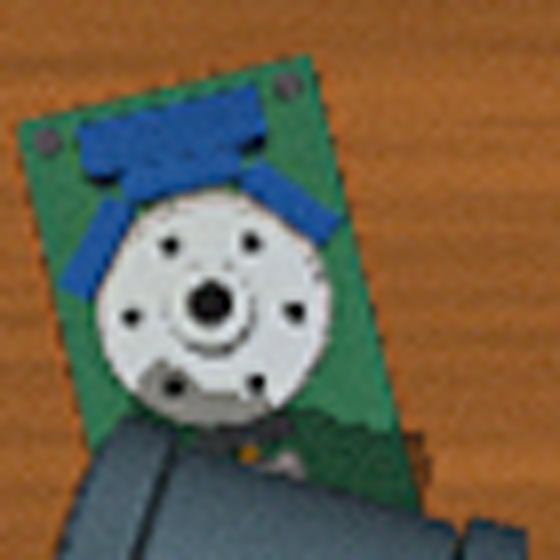

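step_arm --plan '[{"tx": 0.005, "ty": 0, "tz": 0, "claw": -1, "wx": 0, "wy": 0, "wz": 0}, {"tx": 0.005, "ty": 0, "tz": 0, "claw": -1, "wx": 0, "wy": 0, "wz": 0}]'

```text
time: 14.45
ee_pos: [0.4726, -0.0143, 0.1003]
ee_rot: [-180.0, 0.5, 13.4]
ft_force: [-5.3, -1.8, 4.7]
gripper_width: 0.0
```

step_arm --plan '[{"tx": 0.005, "ty": 0, "tz": 0, "claw": -1, "wx": 0, "wy": 0, "wz": 0}, {"tx": 0.005, "ty": 0, "tz": 0, "claw": -1, "wx": 0, "wy": 0, "wz": 0}]'

```text
time: 14.7
ee_pos: [0.4732, -0.0142, 0.1003]
ee_rot: [-180.0, 0.5, 13.4]
ft_force: [-4.6, -1.1, 3.2]
gripper_width: -0.0
```

step_arm --plan '[{"tx": 0.005, "ty": 0, "tz": 0, "claw": -1, "wx": 0, "wy": 0, "wz": 0}, {"tx": 0.005, "ty": 0, "tz": 0, "claw": -1, "wx": 0, "wy": 0, "wz": 0}]'

```text
time: 14.95
ee_pos: [0.4738, -0.014, 0.1004]
ee_rot: [-180.0, 0.6, 13.4]
ft_force: [-4.7, -1.3, 5.0]
gripper_width: 0.0
```

step_arm --plan '[{"tx": 0.005, "ty": 0, "tz": 0, "claw": -1, "wx": 0, "wy": 0, "wz": 0}, {"tx": 0.005, "ty": 0, "tz": 0, "claw": -1, "wx": 0, "wy": 0, "wz": 0}, {"tx": 0.005, "ty": 0, "tz": 0, "claw": -1, "wx": 0, "wy": 0, "wz": 0}]'

```text
time: 15.32
ee_pos: [0.4747, -0.0138, 0.1004]
ee_rot: [-180.0, 0.7, 13.4]
ft_force: [-5.2, -1.6, 3.8]
gripper_width: 0.0003
```

step_arm --plan '[{"tx": 0.005, "ty": 0, "tz": 0, "claw": -1, "wx": 0, "wy": 0, "wz": 0}, {"tx": 0.005, "ty": 0, "tz": 0, "claw": -1, "wx": 0, "wy": 0, "wz": 0}]'

```text
time: 15.58
ee_pos: [0.4751, -0.0137, 0.1004]
ee_rot: [-180.0, 0.7, 13.4]
ft_force: [-6.4, -2.2, 5.6]
gripper_width: -0.0
```

```bash
python3 -c "
from h import *
nest()
cv2.imwrite('pics/t10.png',viewer.get_image('top'))
crop('pics/t10.png',230,150,70,70,8,'pics/t10c.png')
"
```

```text
t 15.575 nest x,y mm -128.71 -1.43 z 0.1004 rot [-179.96    0.75   13.43] Fx,Fy -6.78 -0.67 Fz 5.63
```

View pics/t10c.png

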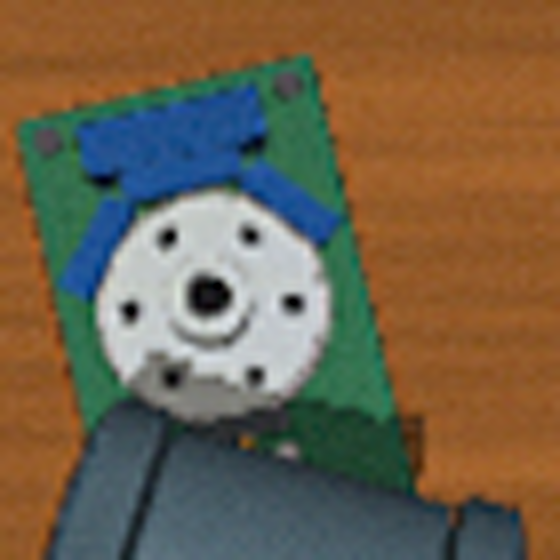

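Force rises (6.8 N) as the disc nears the V. Small steps now.

step_arm --plan '[{"tx": 0.005, "ty": 0, "tz": 0, "claw": -1, "wx": 0, "wy": 0, "wz": 0}]'

```text
time: 15.75
ee_pos: [0.4751, -0.0137, 0.1004]
ee_rot: [-180.0, 0.8, 13.4]
ft_force: [-5.6, -2.6, 6.2]
gripper_width: 0.0001
```

step_arm --plan '[{"tx": 0.005, "ty": 0, "tz": 0, "claw": -1, "wx": 0, "wy": 0, "wz": 0}]'

```text
time: 15.88
ee_pos: [0.4751, -0.0137, 0.1004]
ee_rot: [-180.0, 0.9, 13.4]
ft_force: [-6.5, -2.3, 5.2]
gripper_width: 0.0002
```

step_arm --plan '[{"tx": 0.005, "ty": 0, "tz": 0, "claw": -1, "wx": 0, "wy": 0, "wz": 0}]'

```text
time: 16.0
ee_pos: [0.475, -0.0137, 0.1004]
ee_rot: [-180.0, 1.0, 13.4]
ft_force: [-6.7, -2.7, 5.8]
gripper_width: -0.0001
```

```bash
python3 -c "
from h import *
nest()
"
```

```text
t 16.0 nest x,y mm -128.74 -1.41 z 0.1004 rot [-179.95    0.96   13.44] Fx,Fy -7.15 -1.12 Fz 5.77
```

step_arm --plan '[{"tx": 0.006, "ty": 0, "tz": 0, "claw": -1, "wx": 0, "wy": 0.0007, "wz": 0}]'

```text
time: 16.12
ee_pos: [0.4751, -0.0137, 0.1004]
ee_rot: [-179.9, 0.8, 13.5]
ft_force: [-7.1, -2.8, 5.6]
gripper_width: -0.0002
```

step_arm --plan '[{"tx": 0.007, "ty": 0, "tz": 0, "claw": -1, "wx": 0, "wy": 0.0007, "wz": 0}]'

```text
time: 16.25
ee_pos: [0.4753, -0.0136, 0.1004]
ee_rot: [-179.9, 0.6, 13.5]
ft_force: [-6.7, -2.0, 5.8]
gripper_width: 0.0003
```

```bash
python3 -c "
from h import *
nest()
"
```

```text
t 16.25 nest x,y mm -128.47 -1.41 z 0.1004 rot [-179.94    0.59   13.46] Fx,Fy -6.95 -0.42 Fz 5.8
```

step_arm --plan '[{"tx": 0.008, "ty": 0, "tz": -0.002, "claw": -1, "wx": 0, "wy": 0.0006, "wz": 0}]'

```text
time: 16.38
ee_pos: [0.4754, -0.0136, 0.1003]
ee_rot: [-179.9, 0.5, 13.5]
ft_force: [-6.8, -3.3, 4.0]
gripper_width: -0.0002
```

step_arm --plan '[{"tx": 0.008, "ty": 0, "tz": -0.002, "claw": -1, "wx": 0, "wy": 0.0006, "wz": 0}]'

```text
time: 16.5
ee_pos: [0.4754, -0.0136, 0.1003]
ee_rot: [-179.9, 0.3, 13.5]
ft_force: [-7.0, -2.8, 4.5]
gripper_width: -0.0001
```

```bash
python3 -c "
from h import *
nest()
"
```

```text
t 16.5 nest x,y mm -128.31 -1.39 z 0.1003 rot [-179.93    0.34   13.47] Fx,Fy -7.5 -1.12 Fz 4.53
```

step_arm --plan '[{"tx": 0.01, "ty": 0, "tz": -0.002, "claw": -1, "wx": 0, "wy": 0.0004, "wz": 0}]'

```text
time: 16.62
ee_pos: [0.4757, -0.0135, 0.1003]
ee_rot: [-179.9, 0.3, 13.5]
ft_force: [-6.0, -3.7, 4.5]
gripper_width: 0.0001
```

step_arm --plan '[{"tx": 0.012, "ty": 0, "tz": -0.002, "claw": -1, "wx": 0, "wy": 0.0004, "wz": 0}]'

```text
time: 16.75
ee_pos: [0.4761, -0.0134, 0.1003]
ee_rot: [-179.9, 0.3, 13.5]
ft_force: [-7.5, -2.9, 5.5]
gripper_width: -0.0
```

```bash
python3 -c "
from h import *
nest()
"
```

```text
t 16.75 nest x,y mm -127.69 -1.4 z 0.1003 rot [-179.92    0.26   13.48] Fx,Fy -8.01 -1.11 Fz 5.53
```

step_arm --plan '[{"tx": 0.01, "ty": 0, "tz": -0.002, "claw": -1, "wx": 0, "wy": 0.0004, "wz": 0}]'

```text
time: 16.88
ee_pos: [0.4761, -0.0134, 0.1003]
ee_rot: [-179.9, 0.2, 13.5]
ft_force: [-8.9, -2.9, 6.7]
gripper_width: 0.0001
```

step_arm --plan '[{"tx": 0.01, "ty": 0, "tz": -0.002, "claw": -1, "wx": 0, "wy": 0.0004, "wz": 0}]'

```text
time: 17.0
ee_pos: [0.476, -0.0134, 0.1003]
ee_rot: [-179.9, 0.2, 13.5]
ft_force: [-7.6, -2.4, 6.3]
gripper_width: -0.0
```

```bash
python3 -c "
from h import *
nest()
cv2.imwrite('pics/t11.png',viewer.get_image('top'))
cv2.imwrite('pics/w11.png',viewer.get_image('wrist'))
crop('pics/t11.png',230,150,70,70,8,'pics/t11c.png')
crop('pics/w11.png',160,0,200,120,4,'pics/w11c.png')
"
```

```text
t 17.0 nest x,y mm -127.72 -1.4 z 0.1003 rot [-179.9     0.24   13.51] Fx,Fy -7.91 -0.57 Fz 6.32
```

View pics/t11c.png

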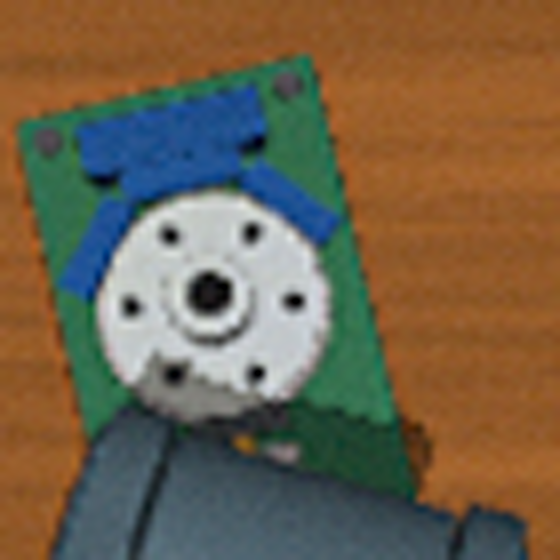

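View pics/w11.png

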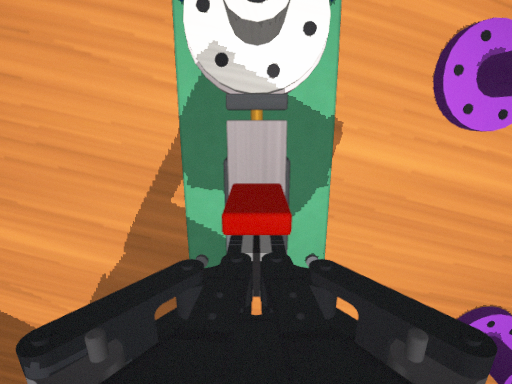

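step_arm --plan '[{"tx": 0.012, "ty": 0, "tz": -0.003, "claw": -1, "wx": 0, "wy": 0.0005, "wz": 0}]'

```text
time: 17.23
ee_pos: [0.4761, -0.0134, 0.1003]
ee_rot: [-179.9, 0.2, 13.5]
ft_force: [-8.2, -4.5, 4.7]
gripper_width: 0.0002
```

step_arm --plan '[{"tx": 0.013, "ty": 0, "tz": -0.003, "claw": -1, "wx": 0, "wy": 0.0005, "wz": 0}]'

```text
time: 17.35
ee_pos: [0.4761, -0.0135, 0.1003]
ee_rot: [-179.9, 0.2, 13.5]
ft_force: [-8.8, -3.7, 6.0]
gripper_width: 0.0001
```

step_arm --plan '[{"tx": 0.014, "ty": 0, "tz": -0.003, "claw": -1, "wx": 0, "wy": 0.0005, "wz": 0}]'

```text
time: 17.48
ee_pos: [0.4761, -0.0134, 0.1003]
ee_rot: [-179.9, 0.2, 13.5]
ft_force: [-9.8, -3.5, 7.1]
gripper_width: -0.0002
```

```bash
python3 -c "
from h import *
nest()
"
```

```text
t 17.475 nest x,y mm -127.67 -1.38 z 0.1003 rot [-179.87    0.21   13.55] Fx,Fy -10.31 -1.13 Fz 7.12
```

step_arm --plan '[{"tx": 0.016, "ty": 0, "tz": -0.004, "claw": -1, "wx": 0, "wy": 0.0005, "wz": 0}]'

```text
time: 17.6
ee_pos: [0.4761, -0.0134, 0.1003]
ee_rot: [-179.9, 0.2, 13.6]
ft_force: [-9.4, -3.2, 5.9]
gripper_width: -0.0002
```

step_arm --plan '[{"tx": 0.017, "ty": 0, "tz": -0.004, "claw": -1, "wx": 0, "wy": 0.0005, "wz": 0}]'

```text
time: 17.73
ee_pos: [0.4761, -0.0134, 0.1003]
ee_rot: [-179.8, 0.3, 13.6]
ft_force: [-11.0, -4.7, 7.7]
gripper_width: 0.0
```

```bash
python3 -c "
from h import *
nest()
"
```

```text
t 17.725 nest x,y mm -127.62 -1.42 z 0.1003 rot [-179.84    0.28   13.58] Fx,Fy -11.76 -2.06 Fz 7.68
```

step_arm --plan '[{"tx": 0.019, "ty": 0, "tz": -0.004, "claw": -1, "wx": 0, "wy": 0.0006, "wz": -0.0004}]'

```text
time: 17.85
ee_pos: [0.4761, -0.0134, 0.1003]
ee_rot: [-179.8, 0.3, 13.7]
ft_force: [-11.6, -4.9, 8.0]
gripper_width: -0.0002
```

step_arm --plan '[{"tx": 0.02, "ty": 0, "tz": -0.004, "claw": -1, "wx": 0, "wy": 0.0006, "wz": -0.0004}]'

```text
time: 17.98
ee_pos: [0.4762, -0.0135, 0.1003]
ee_rot: [-179.8, 0.4, 13.9]
ft_force: [-11.2, -4.8, 8.5]
gripper_width: 0.0
```

```bash
python3 -c "
from h import *
nest()
"
```

```text
t 17.975 nest x,y mm -127.58 -1.45 z 0.1003 rot [-179.81    0.36   13.92] Fx,Fy -12.02 -2.04 Fz 8.52
```

step_arm --plan '[{"tx": 0.021, "ty": 0, "tz": -0.004, "claw": -1, "wx": 0, "wy": 0.0008, "wz": 0.001}]'

```text
time: 18.1
ee_pos: [0.4762, -0.0134, 0.1003]
ee_rot: [-179.8, 0.4, 13.6]
ft_force: [-12.9, -4.8, 8.5]
gripper_width: 0.0004
```

step_arm --plan '[{"tx": 0.022, "ty": 0, "tz": -0.004, "claw": -1, "wx": 0, "wy": 0.0008, "wz": 0.001}]'

```text
time: 18.23
ee_pos: [0.4761, -0.0133, 0.1003]
ee_rot: [-179.8, 0.4, 13.2]
ft_force: [-12.8, -4.5, 9.3]
gripper_width: -0.0
```

```bash
python3 -c "
from h import *
nest()
"
```

```text
t 18.225 nest x,y mm -127.58 -1.29 z 0.1003 rot [-179.77    0.36   13.23] Fx,Fy -13.49 -1.43 Fz 9.3
```

Push is 13.5 N (squeeze ≈ 9.5 N), jaw not advancing. Holding.

step_arm --plan '[{"tx": 0.022, "ty": 0, "tz": -0.004, "claw": -1, "wx": 0, "wy": 0.0008, "wz": 0.0003}, {"tx": 0.022, "ty": 0, "tz": -0.004, "claw": -1, "wx": 0, "wy": 0.0008, "wz": 0.0003}]'

```text
time: 18.48
ee_pos: [0.4761, -0.0133, 0.1003]
ee_rot: [-179.7, 0.4, 13.1]
ft_force: [-13.0, -4.9, 9.2]
gripper_width: -0.0001
```

```bash
python3 -c "
from h import *
nest()
"
```

```text
t 18.475 nest x,y mm -127.59 -1.25 z 0.1003 rot [-179.73    0.37   13.06] Fx,Fy -13.82 -1.76 Fz 9.22
```

step_arm --plan '[{"tx": 0.023, "ty": 0, "tz": -0.004, "claw": -1, "wx": 0, "wy": 0.0008, "wz": 0.0003}, {"tx": 0.023, "ty": 0, "tz": -0.004, "claw": -1, "wx": 0, "wy": 0.0008, "wz": 0.0003}]'

```text
time: 18.73
ee_pos: [0.4761, -0.0132, 0.1003]
ee_rot: [-179.7, 0.4, 12.9]
ft_force: [-13.0, -4.8, 9.1]
gripper_width: -0.0
```

```bash
python3 -c "
from h import *
nest()
cv2.imwrite('pics/t12.png',viewer.get_image('top'))
crop('pics/t12.png',230,150,70,70,8,'pics/t12c.png')
"
```

```text
t 18.725 nest x,y mm -127.57 -1.19 z 0.1003 rot [-179.69    0.41   12.89] Fx,Fy -13.8 -1.69 Fz 9.07
```

View pics/t12c.png

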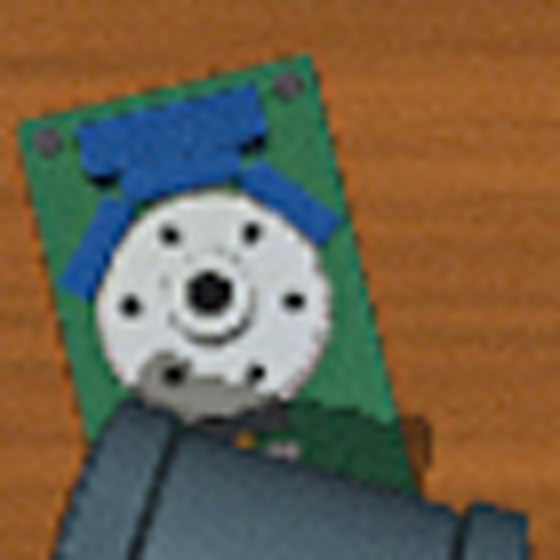

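```bash
python3 -c "
from h import *
def c(u,v,s=8,x0=230,y0=150): return (x0+(u+.5)/s-.5,y0+(v+.5)/s-.5)
print('hub',pz('top',c(212,293),.104)); print('disc',pz('top',c(214,303),.059))
nest()
im=cv2.imread('pics/t12c.png')
t=np.linspace(0,2*np.pi,100)
for (x,y),z,r,col in [((.5987,.0162),.059,.045,(0,0,255)),((.5987,.0162),.104,.017,(0,0,255))]:
    p=proj('top',np.c_[x+r*np.cos(t),y+r*np.sin(t),z+0*t])
    cv2.polylines(im,[((p-[230,150]+.5)*8).astype(int)],True,col,1)
cv2.imwrite('pics/t12o.png',im)
"
```

```text
hub [0.59887121 0.01553299 0.104     ]
disc [0.59919052 0.01604181 0.059     ]
t 18.775 nest x,y mm -127.61 -1.18 z 0.1002 rot [-179.69    0.41   12.89] Fx,Fy -14.0 -2.91 Fz 8.93
```

View pics/t12o.png

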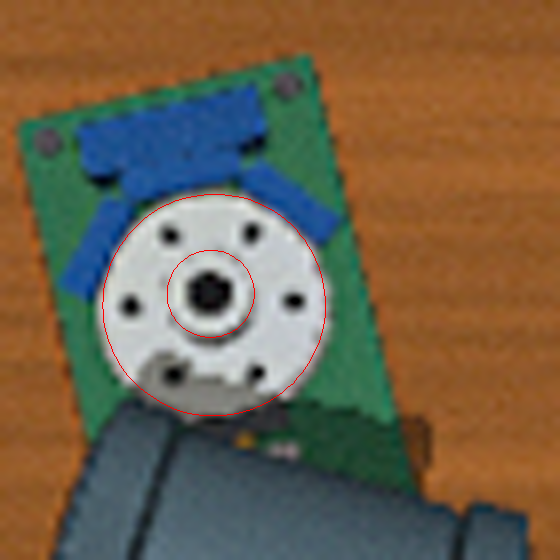

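The flange coincides with the pedestal-centre prediction to under 1 mm. Backing the hand off along −x, then up.

step_arm --plan '[{"tx": -0.03, "ty": 0, "tz": 0, "claw": -1, "wx": 0, "wy": 0, "wz": 0}, {"tx": -0.1, "ty": 0, "tz": 0, "claw": -1, "wx": 0, "wy": 0, "wz": 0}, {"tx": -0.2, "ty": 0, "tz": 0, "claw": -1, "wx": 0, "wy": 0, "wz": 0}, {"tx": -0.1, "ty": 0, "tz": -0.3, "claw": -1, "wx": 0, "wy": 0, "wz": 0}, {"tx": 0, "ty": 0, "tz": -0.5, "claw": -1, "wx": 0, "wy": 0, "wz": 0}]'

```text
time: 19.4
ee_pos: [0.431, -0.0221, 0.178]
ee_rot: [-179.4, 0.5, 12.9]
ft_force: [1.0, -0.5, 0.4]
gripper_width: -0.0002
```

step_arm --plan '[{"tx": 0, "ty": 0, "tz": -0.4, "claw": -1, "wx": 0, "wy": 0, "wz": 0}, {"tx": -0.1, "ty": 0.4, "tz": 0, "claw": -1, "wx": 0, "wy": 0, "wz": 0}, {"tx": -0.1, "ty": 0.4, "tz": 0, "claw": -1, "wx": 0, "wy": 0, "wz": 0}, {"tx": 0, "ty": 0, "tz": 0, "claw": -1, "wx": 0, "wy": 0, "wz": 0}, {"tx": 0, "ty": 0, "tz": 0, "claw": -1, "wx": 0, "wy": 0, "wz": 0}]'

```text
time: 20.02
ee_pos: [0.4323, -0.1068, 0.2238]
ee_rot: [-179.8, -0.3, 13.0]
ft_force: [-0.2, -0.2, 0.7]
gripper_width: 0.0001
```

```bash
python3 -c "
from h import *
nest()
cv2.imwrite('pics/t13.png',viewer.get_image('top'))
cv2.imwrite('pics/s13.png',viewer.get_image('scene'))
crop('pics/t13.png',220,145,100,115,5,'pics/t13c.png')
crop('pics/s13.png',200,140,120,110,6,'pics/s13c.png')
im=cv2.resize(cv2.imread('pics/t13.png')[145:260,220:320],None,fx=5,fy=5,interpolation=cv2.INTER_CUBIC)
t=np.linspace(0,2*np.pi,100)
for z,r in [(.059,.045),(.104,.017),(.045,.048)]:
    p=proj('top',np.c_[.5987+r*np.cos(t),.0162+r*np.sin(t),z+0*t])
    cv2.polylines(im,[((p-[220,145]+.5)*5).astype(int)],True,(0,0,255),1)
cv2.imwrite('pics/t13o.png',im)
"
```

```text
t 20.025 nest x,y mm -191.72 -82.16 z 0.2238 rot [-179.81   -0.25   12.95] Fx,Fy -0.24 -0.17 Fz 0.66
```

View pics/t13o.png

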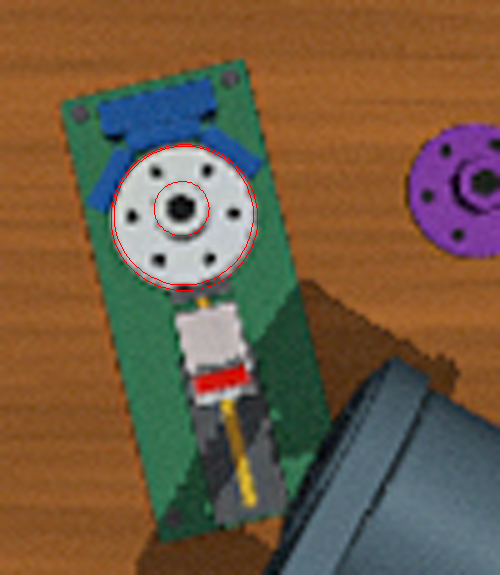

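View pics/s13.png

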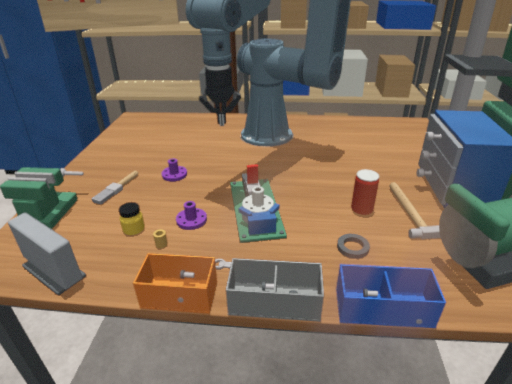

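View pics/s13c.png

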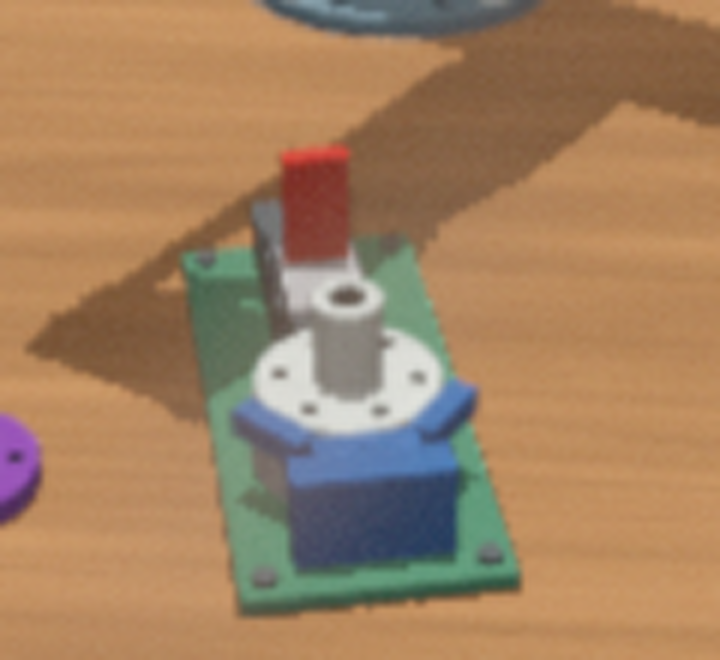

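The flange sits flat and centred in the V, against the jaw nose. The jaw is still closed, the hand is clear, and the bystanders are where they were.

```bash
python3 -c "
from cell import workorder
print(workorder.job_done())"
```

```text
the job is handed in; nothing more can be done
None
```

The flange is on the pedestal, pushed home into the V and squeezed, and the job was handed in at about 20 s. I set it down about 8 mm short of the V; touchdown was soft, with only the flange's own weight passing onto the pedestal. I let go, then pushed the jaw by its red tab with shut fingers until it stopped. I built the push on the tab up to about 13.5–14 N and held it for about half a second. Less the 4 N of friction, that is about 10 N on the flange, and no reading came near the 15 N limit.

**Last checks:**
- **Position:** the flange's disc and hub lie within about 1 mm of the pedestal centre in the top camera, with no edge seen over the pedestal.
- **Jaw and hand:** the jaw is still closed against the flange. The hand is well clear, and the force on it is near zero (under 1 N).
- **Bystanders:** the oil can, ring, tools, jar and purple look-alikes show no movement.

**Disagreements:**
- The scene camera put the pedestal about 5 mm further out in x than the top and wrist cameras. I trusted those two, and the jaw stopped about where they predicted.
- During the squeeze the fingers also pressed down on the tab with about 9 N from friction. I saw no effect from it, but if it raised the jaw's friction, the real squeeze was a little under 10 N.

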